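# Fetch the two-eared cover plate from the parts crate and lay it on its manifold block

## Robot

A 6-joint arm with a two-finger parallel gripper is mounted at the origin on a cart in front of the work surface, level with it; the furniture and walls round the work are solid. World frame = base frame: x ahead of the robot, y to its left, z up, the work surface at z = 0. Lengths are in m, angles in degrees, forces in N, time in s.
With the tool pointing down it reaches from about 0.35 to 0.8 m from the base axis. Payload 7.3 kg.
Tool frame: the origin (TCP) lies between the finger pads; the fingertips stand 8 mm ahead of it and the grasp point (between the pads) lies 11 mm behind it; z points along the fingers, y is the line along which they close (so a half turn about z gives the same grasp; the last joint's range is limited). The gripper opens to 85 mm and grips with 20 to 120 N. Pads are 22 mm wide; open, the fingers measure 114 mm over their backs; the gripper's body (76 mm by 85 mm) begins 54 mm behind the grasp point. The pads swing forward as they close: fully open they stand 13 mm farther back than shut.
Start: joints at [65.031, 19.595, 87.324, -0, 73.075, -8.365], TCP at [0.15, 0.503, 0.202] pointing down, gripper open.
Joint ranges: [-145.02, 145.02], [-44.19, 115.74], [2.07, 154.8], [-57.11, 237.11], [16.16, 152.29], [-177.93, 177.93]. Speed limits (degrees/s): [147.25, 147.25, 180, 180, 180, 180].

## Interface

Orientations are given as a 3x3 rotation matrix whose columns are the frame's x, y, z axes.
In Python, from plant import move_pose, movel, move_j, grip, sleep, inverse_kinematics, snapshot, MotionError, sign_off, current_time_s, current_q, current_qvel, current_joint_efforts, current_tool_pos, current_eef_rot, current_contact_force, current_ft_torque, current_width, current_gripper_force gives the robot as it stands. The module is installed in compiled form; this text tells all that it offers. Calls block until the motion is done:
- move_pose(position, orientation): joint-space move of the TCP to a pose.
- movel(position, orientation=None, v=0.15, force_limit=None): straight line of the TCP; orientation=None keeps the orientation; v is the mean speed in m/s. With force_limit (N) it stops when the force on the tool has changed by that much, and returns True; else False.
- move_j(angles): joint-space move.
- grip(opening, force=None): finger opening in m; force is the grip in N (None keeps the last); returns when the fingers have stopped.
- sleep(seconds).
- inverse_kinematics(position, orientation): joint angles nearest the present ones, or None.
- snapshot(name): name is "scene" or "top"; returns a dict with "color" (420x560x3 uint8, red, green, blue), "intrinsics" (3x3 intrinsics, pixels), "xyz" and "rotation" of the camera in the world. Camera axes: x right, y up, looking along -z (the intrinsics and any distortion apply to the point x, -y, -z); pixel columns grow to the right and rows downward; lengths in m; the calibration is good to about 2 mm. A picture is of the moment at which its call begins. There is no depth.
A pose or a line that the arm cannot do raises MotionError and nothing moves.
- sign_off(): hands the job in; it is judged then, once.
Readings, each from a call of its own:
- current_time_s(): time.
- current_q(): joint angles.
- current_qvel(): joint speeds.
- current_joint_efforts(): joint torques, N m.
- current_tool_pos(): TCP position.
- current_eef_rot(): TCP orientation.
- current_contact_force(): force on the tool from outside, world axes, zero at the start.
- current_ft_torque(): the same for the moment, N m.
- current_width(): finger opening in m.
- current_gripper_force(): force on a finger pad.
Only numpy, scipy, OpenCV 4.12 (cv2) and the standard library are available. Lean on these libraries where they do the work, as an engineer would, in place of code of your own. Each camera call takes 0.05 s, during which the arm holds its last target. There are 200 camera calls.

## Task

Four aluminium plates stand on edge in the grey parts crate. Take out the cover plate, the one that is stepped down to a thin ear at both ends, leaving the other three standing in the crate, lay it flat on the trolley top and let go of it. Then pick it up again and lay it flat on top of the manifold block that lies on its own on the other side, centred on the block and in line with it, without shifting the block or disturbing the tools lying about.

Things in the scene. Friction and masses are not known exactly. Their poses are not given: they have to be found in the camera images.
- crate: Grey open plastic crate, fixed, 194 mm (its x) by 250 mm (its y), 50 mm high, walls 5 mm, floor 6 mm. Origin: centre of its underside. The four plates stand in it on edge, side by side 50 mm apart along its y, lengths nearly along its x, in any order; their tops are 58 mm above the trolley.
- cover_plate: The plate wanted: 150 long, 52 wide, 18 mm thick; the last 30 mm at both ends are ears 8 mm thick (mid-thickness) with an 11 mm hole. About 0.32 kg, either face may be up. Aluminium; stands on its long edge in the crate. Origin at its middle; x along its length, y through its thickness, z along its width (up while standing). Lying flat, its middle is 9 mm up.
- plain_plate: Another plate: plain, 150 x 52 x 18 mm, no ears. Aluminium; stands on its long edge in the crate. Origin at its middle; x along its length, y through its thickness, z along its width (up while standing).
- one_ear_plate: Another plate: 150 x 52 x 18 mm with a 30 mm long, 8 mm thick ear at its +x end only. Aluminium; stands on its long edge in the crate. Origin at its middle; x along its length, y through its thickness, z along its width (up while standing).
- short_plate: Another plate: plain and short, 100 x 52 x 18 mm, no ears. Aluminium; stands on its long edge in the crate. Origin at its middle; x along its length, y through its thickness, z along its width (up while standing).
- block: Tan metal manifold block lying loose on its own, at the other side of the trolley from the crate (the blocks along the trolley's side edges are others and fixed): 44 mm (its x) by 211 mm (its y, lengthwise) by 44 mm high, 0.82 kg, two big ports in its top. Origin: centre of its underside. The cover plate goes lengthwise on top and overhangs 4 mm on either side.
- screwdriver: Bystander: small screwdriver with orange handle, 139 mm long (along its y), lying at the front of the trolley.
- plug_gauge: Bystander: grey double-ended plug gauge, 98 mm long (along its y), 25 mm thick, lying at the front of the trolley.
- oil_bottle: Bystander: cream squeeze bottle with a red spout, 41 mm across, 110 mm tall, standing near the right-hand front corner.
- needle_file: Bystander: needle file with wooden handle, 166 mm long (along its y), lying near the left-hand front corner.

How it is judged:
By the outcome, as a careful person would: the job done as asked, in the order asked, and still so for the second after the job is handed in, with the robot touching nothing.
It also fails if it takes over 72 s, if anything falls off the work surface, if the arm or the gripper's body presses on something with over 40 N, if the wrist force passes 120 N, or if a joint passes its speed limit or range.

## Working session

There is one attempt and no reset: what is moved stays moved. The work goes in short steps, each a Python script; the robot and the scene stay as the last script left them, time stands still between calls to the robot, and variables do not carry over. Pictures are saved under pics/ and viewed, at most 10 in all, crops included, and the job is handed in when it is done.

```bash
mkdir -p pics; python3 - <<'E'
from plant import *
import cv2
for n in ("top","scene"):
    s=snapshot(n); cv2.imwrite(f"pics/{n}0.png",s["color"][:,:,::-1])
    print(n,s["intrinsics"],s["xyz"],s["rotation"],[k for k in s])
print(current_time_s(),current_tool_pos())
E
```

```text
top [[382.29027489   0.         285.1058609 ]
 [  0.         382.29027489 210.78425493]
 [  0.           0.           1.        ]] [ 0.37137209 -0.04775487  1.04113085] [[ 0.02284392  0.99273299 -0.11814977]
 [-0.99954242  0.02502313  0.01699385]
 [ 0.01982683  0.1177075   0.99285036]] ['color', 'intrinsics', 'xyz', 'rotation']
scene [[525.37282971   0.         280.96850205]
 [  0.         525.37282971 205.82621041]
 [  0.           0.           1.        ]] [-0.23579628 -0.75872783  0.9752493 ] [[ 0.68569179  0.50182323 -0.52725725]
 [-0.7276518   0.45396613 -0.51423497]
 [-0.01869812  0.73626639  0.67643343]] ['color', 'intrinsics', 'xyz', 'rotation']
0.1 [0.1498423  0.50273659 0.20151027]
```

View pics/top0.png

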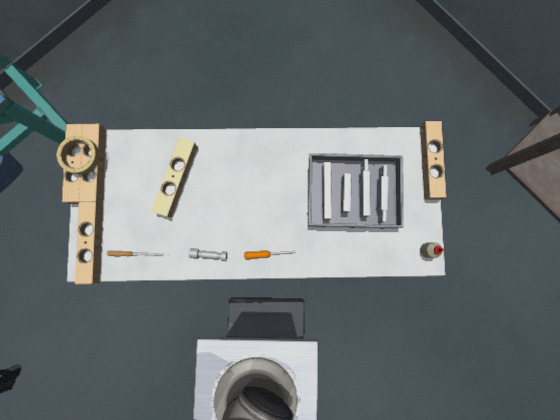

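View pics/scene0.png

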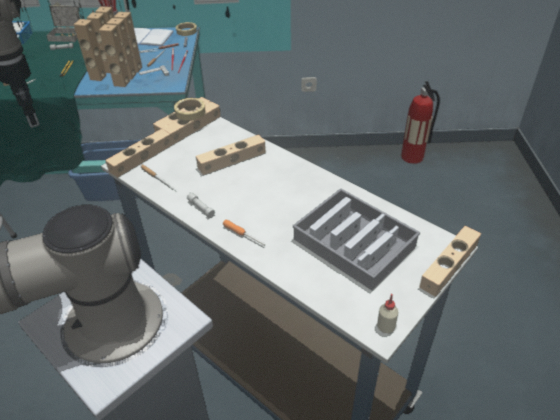

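The top view shows the crate at (355,190) with four plates, columns 327, 347, 366 and 384. The loose block is at (176,178), the tools are along row 254, and the bottle is at (431,250). The plate at column 384 looks to have ears at both ends, so I'll measure it and zoom in.

```bash
cat > h.py <<'E'
import numpy as np, cv2
from plant import *
def ray(s,px,z):
    K=s["intrinsics"];px=np.atleast_2d(np.array(px,float))
    d=np.c_[(px-K[:2,2])/[K[0,0],K[1,1]],np.ones(len(px))]*[1,-1,-1]@s["rotation"].T
    return s["xyz"]+d*((z-s["xyz"][2])/d[:,2])[:,None]
def proj(s,P):
    c=(np.atleast_2d(P)-s["xyz"])@s["rotation"]*[1,-1,-1]
    c=c@s["intrinsics"].T; return c[:,:2]/c[:,2:]
def blobs(s,mask,z,amin=60):
    """contours of mask cast on plane z: (min-area centre, sides, angle of long side, area)"""
    out=[]
    for c in cv2.findContours(mask.astype(np.uint8),cv2.RETR_EXTERNAL,cv2.CHAIN_APPROX_NONE)[0]:
        if cv2.contourArea(c)<amin: continue
        P=ray(s,c[:,0],z)[:,:2]*1000
        (cx,cy),(w,h),a=cv2.minAreaRect(P.astype(np.float32))
        if w<h: w,h,a=h,w,a+90
        out.append((np.round([cx,cy,w,h,(a+90)%180-90],1),np.round(c[:,0].mean(0))))
    return out
E
python3 - <<'E'
from h import *
s=snapshot("top");im=s["color"]
cv2.imwrite("pics/crop.png",cv2.resize(im[145:240,300:410,::-1],None,fx=6,fy=6,interpolation=cv2.INTER_CUBIC))
hsv=cv2.cvtColor(im,cv2.COLOR_RGB2HSV);g=im.min(2)
m=np.zeros(g.shape,bool);m[155:228,312:400]=(g>165)[155:228,312:400]
for b in blobs(s,m,.058): print("plate",*b)
m=np.zeros(g.shape,bool);m[130:225,145:205]=(hsv[...,1]>60)[130:225,145:205]
for b in blobs(s,m,.044): print("block",*b)
m=np.zeros(g.shape,bool);m[145:240,300:410]=(g<150)[145:240,300:410]
for b in blobs(s,m,.05,400): print("crate",*b)
for n,z,r in(("tools",.01,(240,265,100,300)),("bottle",.05,(235,265,410,445))):
    m=np.zeros(g.shape,bool);m[r[0]:r[1],r[2]:r[3]]=((g<140))[r[0]:r[1],r[2]:r[3]]
    for b in blobs(s,m,z,20): print(n,*b)
print(g[190,312:400]); print(g[168,312:400])
E
```

```text
plate [ 5.435e+02 -2.253e+02  9.840e+01  1.580e+01  3.000e-01] [347. 192.]
plate [ 5.438e+02 -3.251e+02  1.462e+02  1.590e+01 -4.000e-01] [385. 192.]
plate [ 547.8 -173.9  145.8   16.8    1.9] [327. 190.]
plate [ 558.4 -275.9  146.3   16.3    1.3] [366. 188.]
block [510.2 260.   66.8  29.9 -14.7] [161. 202.]
block [568.  212.  204.9  19.8 -17.7] [181. 181.]
crate [ 543.1 -247.2  250.5  205.5  -90. ] [355. 193.]
tools [368.8 366.9  76.9  13.2 -88.7] [121. 253.]
tools [374.5   7.   69.9  21.4 -85.1] [257. 254.]
tools [371.7 421.2  63.7   5.3   4.5] [101. 252.]
bottle [ 403.2 -449.2   66.9   63.1   -1.1] [436. 249.]
[164 164 163 162 163 162 165 162 164 143  82  71 159 218 219 219 220 219
 193 137 158 164 161 160 159 158 162 159 137  83  65  91 173 219 220 220
 219 218 194 143 153 155 156 154 152 154 141  97  69  69  69 158 219 219
 217 215 213 188 146 148 150 149 150 150 124  65  68  70  66 155 219 219
 219 217 213 198 160 146 145 145 146 133 126 119  46  46  47  50]
[143 162 160 162 161 164 162 159 162 134  66 103 182 219 219 220 219 220
 200 159 156 158 160 155 158 157 157 158 155 159 154 159 156 153 157 156
 153 154 152 153 154 153 152 154 152 152 152 153 125  96 106  70 130 203
 218 206 160 148 147 150 149 149 149 149 148 149 142 118  82  66  67 129
 197 215 197 157 145 144 145 144 143 142 135  98  44  42  45  47]
```

View pics/crop.png

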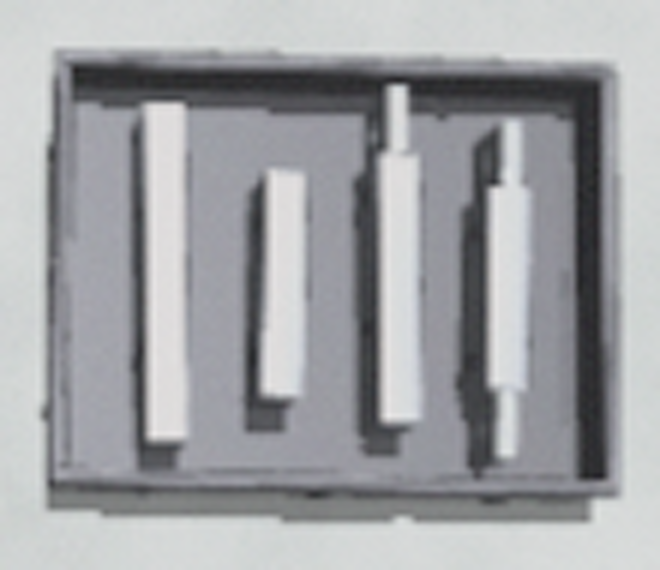

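The crop shows the cover plate, eared at both ends, at crop (507,290), i.e. the rightmost plate at world (0.544,-0.325) with yaw about 0. The measured sizes (146 x 16 mm, one pixel edge loss) and the 50 mm spacing agree with what was given. Next I'll measure the block precisely and check that a tilted laying pose is reachable.

```bash
python3 - <<'E'
from h import *
s=snapshot("top");im=s["color"]
hsv=cv2.cvtColor(im,cv2.COLOR_RGB2HSV)
a=cv2.resize(im[130:230,140:210,::-1],None,fx=5,fy=5,interpolation=cv2.INTER_CUBIC)
s2=snapshot("scene")
b=cv2.resize(s2["color"][125:185,185:280,::-1],None,fx=5,fy=5,interpolation=cv2.INTER_CUBIC)
o=np.zeros((500,830,3),np.uint8);o[:,:350]=a;o[:300,352:352+475]=b;cv2.imwrite("pics/blk.png",cv2.resize(o,(800,482)))
for thr in (20,35):
  d=im[...,0].astype(int)-im[...,2]
  for vmin in (0,190,210):
    m=np.zeros(d.shape,bool);m[130:225,145:205]=((d>thr)&(im[...,0]>vmin))[130:225,145:205]
    for q in blobs(s,m,.044): print(thr,vmin,*q)
for r in (160,178,200): print(r,[tuple(int(v) for v in p) for p in im[r,150:202:1]])
for az in range(0,360,45):
  for t in (40,50,55):
    t_=np.radians(t);u=np.array([np.cos(np.radians(az)),np.sin(np.radians(az)),0])
    z=u*np.sin(t_)-np.array([0,0,1])*np.cos(t_); x=np.cross([0,0,1],u)
    for sg in(1,-1):
      R=np.c_[sg*x,np.cross(z,sg*x),z]
      ok=[(p,np.round(inverse_kinematics([*p,.04],R)).tolist()) for p in((.5,.03),(.58,.03),(.65,.03)) if inverse_kinematics([*p,.04],R) is not None]
      if t==50: print(az,t,sg,ok)
E
```

```text
20 0 [573.9 229.3 212.7  54.8 -16.9] [174. 178.]
20 190 [506.8 255.9  67.   42.9 -16.9] [162. 202.]
20 190 [576.1 234.8  56.1  43.  -16.9] [173. 176.]
20 190 [646.3 213.3  65.   42.8 -16.9] [182. 150.]
20 210 [504.6 257.2  60.3  41.8 -16.8] [162. 203.]
20 210 [573.4 236.1  51.2  42.  -18.1] [172. 176.]
20 210 [647.6 213.5  62.4  41.7 -16.9] [182. 149.]
35 0 [506.7 254.7  66.1  43.4 -16.9] [163. 202.]
35 0 [609.5 222.8 137.4  44.1 -16.9] [178. 164.]
35 190 [505.8 255.8  63.6  42.  -17.2] [163. 202.]
35 190 [576.3 234.2  54.   42.7 -15. ] [173. 176.]
35 190 [645.3 213.1  63.2  41.8 -16.9] [182. 150.]
35 210 [503.6 257.   57.1  40.9 -16.9] [162. 203.]
35 210 [574.8 235.3  46.1  40.9 -15.8] [172. 176.]
35 210 [646.7 213.3  60.7  40.8 -16.9] [182. 150.]
160 [(214, 216, 215), (212, 216, 214), (212, 216, 215), (213, 215, 215), (212, 215, 214), (215, 216, 216), (212, 216, 215), (214, 217, 216), (213, 216, 215), (214, 216, 215), (214, 216, 216), (210, 213, 213), (209, 213, 213), (208, 212, 212), (209, 211, 211), (208, 211, 211), (208, 212, 212), (206, 210, 210), (203, 209, 208), (205, 205, 20
[... 3903 characters left out ...]
7.0, -26.0, 101.0, 152.0]), ((0.58, 0.03), [10.0, 64.0, 47.0, -28.0, 110.0, 146.0]), ((0.65, 0.03), [9.0, 75.0, 22.0, -32.0, 122.0, 137.0])]
225 50 -1 [((0.5, 0.03), [11.0, 56.0, 67.0, -26.0, 101.0, -28.0]), ((0.58, 0.03), [10.0, 64.0, 47.0, -28.0, 110.0, -34.0]), ((0.65, 0.03), [9.0, 75.0, 22.0, -32.0, 122.0, -43.0])]
270 50 1 [((0.5, 0.03), [23.0, 45.0, 94.0, -48.0, 73.0, 141.0]), ((0.58, 0.03), [20.0, 50.0, 81.0, -48.0, 77.0, 133.0]), ((0.65, 0.03), [18.0, 56.0, 68.0, -48.0, 81.0, 127.0])]
270 50 -1 [((0.5, 0.03), [23.0, 45.0, 94.0, -48.0, 73.0, -39.0]), ((0.58, 0.03), [20.0, 50.0, 81.0, -48.0, 77.0, -47.0]), ((0.65, 0.03), [18.0, 56.0, 68.0, -48.0, 81.0, -53.0])]
315 50 1 []
315 50 -1 []
```

View pics/blk.png

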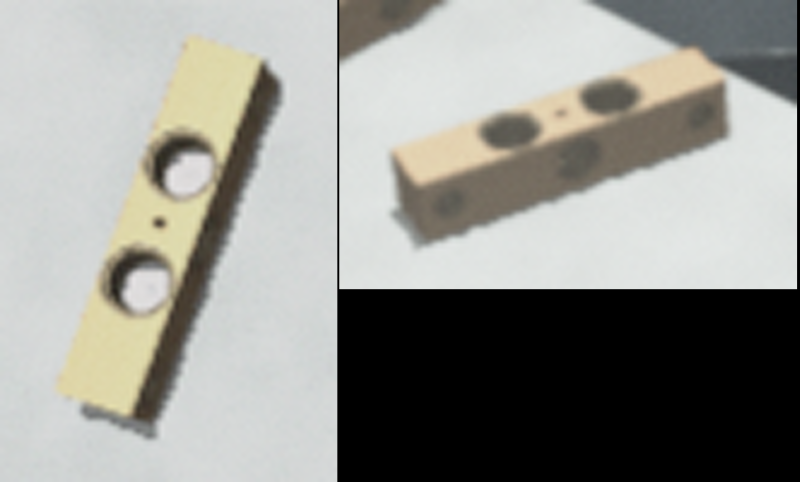

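The block's top face in the crop runs from corner (187,38) to (135,415), and its dark side face on the right is excluded from the mask. The top-face pieces average to a centre of (0.576,0.235), with the long axis at -16.9°. Now I'll do the pick: the gaps beside the plate are about 32 mm, so I'll use a 36 mm opening (65 mm over the finger backs).

```bash
cat >> h.py <<'E'
def down(yaw=0):
    a=np.radians(yaw);c,s=np.cos(a),np.sin(a)
    return np.array([[c,s,0],[s,-c,0],[0,0,-1.]])
def tilt(t):   # tool tipped towards +y by t
    t=np.radians(t);z=np.array([0,np.sin(t),-np.cos(t)]);x=np.array([1.,0,0])
    return np.c_[x,np.cross(z,x),z]
E
python3 - <<'E'
from h import *
R=down(-.4)
print(np.round(inverse_kinematics([.544,-.325,.12],R)))
grip(.036,40)
move_pose([.544,-.325,.16],R); print("at",current_tool_pos(),current_width(),current_time_s())
print("hit",movel([.544,-.325,.036],v=.1,force_limit=12),current_tool_pos(),current_contact_force())
E
```

```text
[-38.  35.  75.  -0.  70.  53.]
at [ 0.54445013 -0.32417623  0.16013915] 0.0359491633023308 3.9917
hit False [ 0.54442206 -0.32529851  0.03676174] [ 0.04120469  0.48564805 -0.16882154]
```

```bash
python3 - <<'E'
from h import *
grip(0,80); print(current_width(),current_gripper_force(),current_contact_force(),current_tool_pos())
movel([.544,-.325,.15],v=.1); print(current_width(),current_contact_force(),current_time_s())
s=snapshot("scene"); cv2.imwrite("pics/lift.png",cv2.resize(s["color"][140:300,260:460,::-1],None,fx=3,fy=3))
for z in(.2,.12,.06):print(np.round(inverse_kinematics([.56,.05,z],tilt(45))))
E
```

```text
5.534831497962413e-05 0.0 [ 0.1892875  -0.35632774 -0.52405335] [ 0.54403983 -0.32503391  0.03610825]
-0.0001608225748834281 [0.08827528 0.40358799 0.18741092] 7.1083
[-26.  32.  84.  39.  88.  53.]
[-26.  38.  89.  40.  81.  47.]
[-26.  43.  91.  41.  75.  43.]
```

View pics/lift.png

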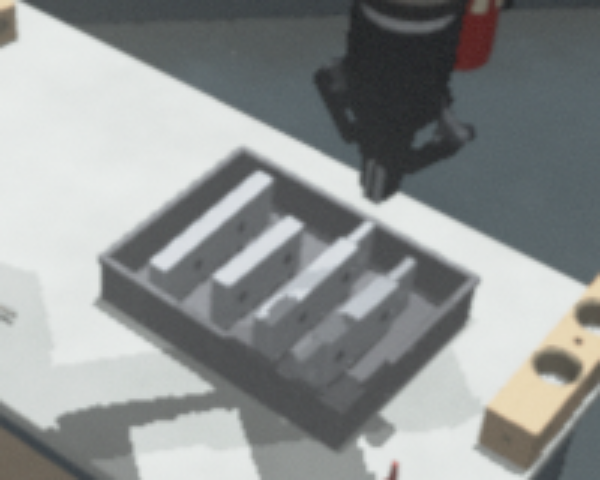

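The picture shows the closed fingers at (375,185), empty, with all four plates still standing (cover plate at (350,310)). The grasp missed, so I'll check the calibration of both views against each other and against the gripper's known position.

```bash
python3 - <<'E'
from h import *
t=current_tool_pos(); tip=t+[0,0,-.008]
s=snapshot("scene");print("tip",tip,"proj scene",proj(s,tip),"seen ~",(260+378/3,140+200/3))
P=np.array([[.5438,-.3251,.058],[.5584,-.2759,.058],[.5435,-.2253,.058],[.5478,-.1739,.058],[.5763,.2347,.044]])
print("plates proj scene",np.round(proj(s,P)))
im=s["color"];g=im.min(2)
m=np.zeros(g.shape,bool);m[195:265,300:405]=(g>165)[195:265,300:405]
for b in blobs(s,m,.058,30):print(*b)
u=snapshot("top");print("proj top tip",proj(u,tip))
cv2.imwrite("pics/top2.png",cv2.resize(u["color"][130:260,290:450,::-1],None,fx=4,fy=4))
E
```

```text
tip [ 0.54362141 -0.32474512  0.14108678] proj scene [[383.66414128 217.23455164]] seen ~ (386.0, 206.66666666666669)
plates proj scene [[380. 242.]
 [367. 229.]
 [347. 223.]
 [332. 212.]
 [231. 148.]]
[ 401.6 -233.1   55.1   50.   -47.6] [309. 259.]
[ 572.8 -322.7   83.7   17.2   -0.9] [385. 236.]
[ 541.6 -223.8   99.    18.4   -0.8] [346. 223.]
[ 544.4 -172.3  148.7   18.2    1.4] [330. 213.]
[ 598.9 -275.5  193.1  134.8   31.5] [375. 216.]
[ 537.  -130.3   91.5   81.6   41.8] [311. 203.]
proj top tip [[394.53011965 186.59658567]]
```

View pics/top2.png

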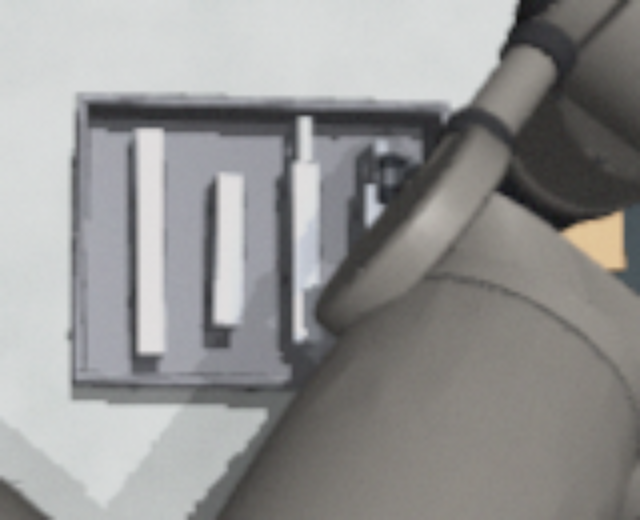

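Both cameras agree on the plates, and the closed fingertips appear about 10 px above where the TCP reading predicts, so the tool itself is suspect. I'll touch the shut fingertips on bare table to find out where they really are.

```bash
python3 - <<'E'
from h import *
print(np.round(current_eef_rot(),3).tolist(),np.round(current_q(),2))
R=down(0)
move_pose([.56,.03,.12],R)
print(np.round(current_eef_rot(),3).tolist())
print("hit",movel([.56,.03,-.02],v=.06,force_limit=6),current_tool_pos(),current_contact_force(),current_time_s())
s=snapshot("scene");print("proj tip",proj(s,current_tool_pos()-[0,0,.008]))
cv2.imwrite("pics/touch.png",cv2.resize(s["color"][100:260,220:380,::-1],None,fx=3.7,fy=3.7,interpolation=cv2.INTER_CUBIC))
movel([.56,.03,.12],v=.2)
E
```

```text
[[1.0, -0.007, -0.001], [-0.007, -1.0, 0.001], [-0.001, -0.001, -1.0]] [-37.78  33.43  73.23  -0.    73.41  52.62]
[[1.0, -0.001, 0.001], [-0.001, -1.0, -0.0], [0.001, 0.0, -1.0]]
hit False [ 0.56015362  0.02998431 -0.01979501] [ 0.04866686 -0.01529171 -0.71005481] 11.0833
proj tip [[277.69405847 199.20028908]]
```

View pics/touch.png

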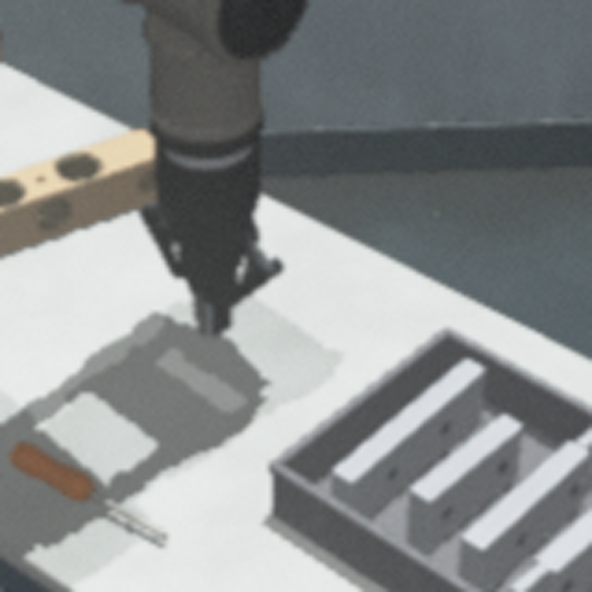

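The tip is at crop (210,335), i.e. image (277,190.5), while the projection says row 199. It is straight below in x and y, but about 25–30 mm higher than reported. TCP z reads -20 mm with no contact. I'll continue down to contact to get the exact z offset.

```bash
python3 - <<'E'
from h import *
movel([.56,.03,-.015],v=.2)
print("hit",movel([.56,.03,-.06],v=.03,force_limit=5),current_tool_pos(),current_contact_force(),current_time_s())
s=snapshot("scene")
for dz in(0,.02,.028,.035):print(dz,proj(s,current_tool_pos()-[0,0,.008-dz]))
g=s["color"].max(2)[150:200,255:300]; r,c=np.where(g<70); k=r.max(); print("dark tip",c[r>=k-2].mean()+255,k+150)
movel([.56,.03,.12],v=.2)
E
```

```text
hit True [ 0.56000812  0.03001098 -0.02913617] [-1.49109177  0.24229116  6.56811189] 13.5083
0 [[277.72823828 201.63659535]]
0.02 [[277.56765843 196.42909788]]
0.028 [[277.50261059 194.31964   ]]
0.035 [[277.44530519 192.46126419]]
dark tip 279.125 190
```

The contact shows the tips are 28.5 mm behind the reported TCP, where the stated figure is 8 mm ahead. So the true tool sits about 36.5 mm higher than nominal, which explains the miss. I'll redo the pick with that correction.

```bash
cat >> h.py <<'E'
D=.0285   # fingertips (shut) lie this far BEHIND the reported TCP along the tool (touched)
E
python3 - <<'E'
from h import *
R=down(-.4)
grip(.036,40)
move_pose([.544,-.325,.10],R)
h=movel([.544,-.325,.029-D],v=.1,force_limit=12);print("hit",h,current_tool_pos(),current_contact_force())
if not h:
    grip(0,80); print(current_width(),current_gripper_force(),current_contact_force())
    if current_width()>.01:
        movel([.544,-.325,.10],v=.1); print(current_tool_pos(),current_width(),current_contact_force(),current_time_s())
E
```

```text
hit False [ 0.54449287 -0.3253113   0.00126409] [-0.33866524  0.51485975 -0.03192892]
0.016607292410894915 79.83847618103027 [-0.65197511  0.30427052  5.30552655]
[ 0.54354721 -0.32465506  0.09909381] 0.016646884926637986 [-0.23473567 -0.07359414 -1.97914738] 18.8083
```

```bash
python3 - <<'E'
from h import *
movel([.544,-.325,.14],v=.2)
move_pose([.55,-.05,.16],down(0))
move_pose([.55,.06,.13],tilt(45)); print(current_tool_pos(),current_width(),np.round(current_q()),current_contact_force(),current_time_s())
h=movel([.55,.06,-.025],v=.06,force_limit=5);print("hit",h,current_tool_pos(),current_contact_force(),current_width(),current_time_s())
s=snapshot("scene");cv2.imwrite("pics/tilt.png",cv2.resize(s["color"][100:260,200:400,::-1],None,fx=3.5,fy=3.5,interpolation=cv2.INTER_CUBIC))
E
```

```text
[0.55024587 0.0583148  0.12950638] 0.01653830905873057 [-26.  36.  90.  40.  80.  48.] [ 0.47558191  0.46556588 -2.29242057] 20.9333
hit True [0.54995943 0.0600111  0.00297327] [ 0.06571322 -1.64603324  4.70614997] 0.016721789128951958 22.8
```

View pics/tilt.png

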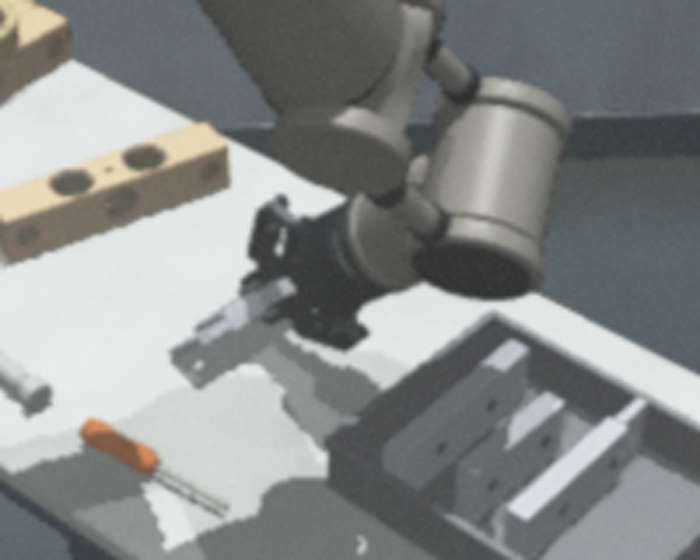

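Contact came at TCP z = 0.003, as expected for a pure offset along the tool. The picture shows the plate's lower edge resting on clear table at (185,370), with the block at (110,190) and the crate untouched. I'll release it and slide the fingers out along the tool axis, then measure from above.

```bash
python3 - <<'E'
from h import *
grip(.027,40)
z=tilt(45)[:,2]; p=current_tool_pos(); print(p,current_contact_force())
movel(p-.06*z,v=.06); movel(p-.11*z,v=.15)
print(current_contact_force())
move_pose([.46,-.25,.25],down(0)); print(current_time_s())
s=snapshot("top");im=s["color"];cv2.imwrite("pics/flat.png",cv2.resize(im[120:280,60:340,::-1],None,fx=2.8,fy=2.8,interpolation=cv2.INTER_CUBIC))
g=im.min(2).astype(int)
m=np.zeros(g.shape,bool);m[140:240,205:305]=(g>205)[140:240,205:305]
c=proj(s,[.55,.04,.018])[0];print(c)
x,y=int(c[0]),int(c[1]);print(g[y,x-25:x+25]);print(g[y-40:y+40,x])
E
```

```text
[0.54939561 0.0600574  0.0020467 ] [-0.12985874 -1.06926255 -0.24803479]
[ 0.25721596 -0.10675159  0.31402553]
25.85
[246.73776758 188.96562186]
[216 215 215 214 214 214 213 213 211 213 214 215 215 215 215 215 214 215
 217 216 213 217 216 218 222 221 222 221 223 222 222 221 222 220 222 224
 222 222 222 223 222 190 157 218 218 218 217 218 218 217]
[212 210 214 213 211 213 213 214 213 214 213 211 213 212 213 220 222 222
 222 223 222 222 222 222 221 215 220 223 222 222 221 222 223 222 222 222
 221 223 223 220 221 222 222 223 221 222 223 223 222 223 222 223 222 221
 222 222 222 221 187 212 222 222 222 223 221 222 222 222 222 180 140 199
 216 215 216 215 216 215 215 215]
```

View pics/flat.png

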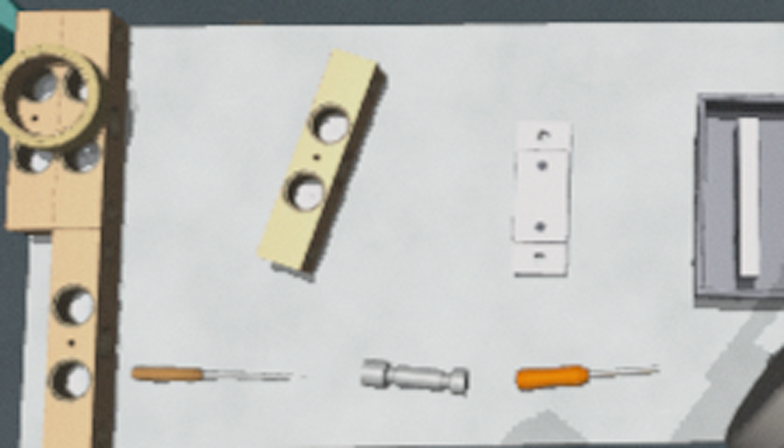

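The plate lies flat with nothing around it. Its ear holes are at crop (543,134) and (540,257), the body spans columns 515–571, and the block and tools look unmoved. I'll measure both more precisely by the same method.

```bash
python3 - <<'E'
from h import *
ims=[snapshot("top") for _ in range(6)];s=ims[0]
im=np.mean([a["color"] for a in ims],0);g=im.min(2)
# plate: ear and body holes (dark spots) in top face, centroid weighted by darkness
sub=np.clip(212-g[160:220,247:259],0,None)
n,l,st,ce=cv2.connectedComponentsWithStats((sub>8).astype(np.uint8))
for i in range(1,n):
    r,c=np.where(l==i);w=sub[r,c];px=[(c*w).sum()/w.sum()+247,(r*w).sum()/w.sum()+160];print("hole",np.round(px,2),len(r),ray(s,px,.018)[0]*1000,ray(s,px,.013)[0]*1000)
# plate face
d=g-cv2.blur(g,(1,1))
f=cv2.GaussianBlur(g,(3,3),0)
for thr in(217.5,219):
    m=np.zeros(g.shape,bool);m[155:226,236:270]=(f>thr)[155:226,236:270]
    m=cv2.morphologyEx(m.astype(np.uint8),cv2.MORPH_OPEN,np.ones((5,5)))
    for b in blobs(s,m,.018,200):print("plate",thr,*b)
# edges of plate: profiles across
for r in(172,180,190,200,208):
    p=im[r].min(1);e=p[238:252];i=[k for k in range(238,250) if p[k:k+3].mean()>219.0][:1]
    j=[k for k in range(255,270) if p[k]<205][:1];print(r,i,j,np.round(p[238:248]),np.round(p[257:268]))
D_=im[...,0]-im[...,2]
m=np.zeros(g.shape,bool);m[130:225,145:205]=((D_>20)&(im[...,0]>150))[130:225,145:205]
P=[c for c in cv2.findContours(m.astype(np.uint8),cv2.RETR_EXTERNAL,cv2.CHAIN_APPROX_NONE)[0] if len(c)>20]
P=ray(s,np.vstack(P)[:,0],.044)[:,:2]*1000;print("block",cv2.minAreaRect(P.astype(np.float32)))
E
```

```text
hole [253.38 167.54] 14 [609.70486514  23.98645735  18.        ] [610.86958799  24.3370544   13.        ]
hole [250.72 173.  ] 4 [594.33036548  30.7192928   18.        ] [595.41995376  31.10279295  13.        ]
hole [253.28 178.69] 15 [578.76213621  23.24769722  18.        ] [579.77564316  23.59468397  13.        ]
hole [252.49 200.58] 14 [518.63411292  23.40983012  18.        ] [519.35377661  23.75760922  13.        ]
hole [253.15 206.11] 20 [503.646148    21.13806916  18.        ] [504.29256609  21.47474625  13.        ]
hole [252.05 210.78] 12 [490.89593187  23.67935703  18.        ] [491.48004016  24.02845329  13.        ]
hole [252.03 217.91] 36 [471.62941361  23.09642087  18.        ] [472.11936719  23.44266835  13.        ]
plate 217.5 [549.   27.1  79.8  46.    1.8] [252. 191.]
plate 219 [542.2  25.5  66.   43.3   1.8] [252. 193.]
172 [244] [264] [214. 212. 213. 212. 212. 213. 218. 222. 222. 222.] [222. 222. 222. 222. 222. 222. 211. 191. 212. 211. 211.]
180 [245] [255] [214. 215. 214. 214. 214. 196. 190. 222. 223. 222.] [222. 223. 222. 222. 222. 200. 162. 198. 215. 214. 213.]
190 [243] [262] [216. 215. 216. 216. 217. 218. 221. 222. 222. 222.] [222. 222. 222. 222. 222. 190. 156. 216. 216. 217. 217.]
200 [244] [262] [214. 215. 215. 216. 206. 203. 222. 222. 222. 222.] [222. 222. 223. 222. 222. 204. 182. 214. 214. 215. 214.]
208 [242] [262] [214. 214. 215. 214. 217. 221. 222. 222. 222. 222.] [222. 223. 222. 222. 214. 189. 200. 215. 214. 214. 215.]
block ((575.4342651367188, 234.25201416015625), (44.45624542236328, 212.58804321289062), 73.0076675415039)
```

The plate middle is at (0.550,0.024) with yaw 0; the ear holes are 119.4 mm apart against 120 mm expected. The block is at (0.576,0.2345) at -17°, measuring 212 x 44 mm. Now I'll regrasp across the width and place it.

```bash
python3 - <<'E'
from h import *
R=down(0)
grip(.078,40)
move_pose([.55,.024,.08],R)
h=movel([.55,.024,-.0015-D],v=.1,force_limit=6);print("hit",h,current_tool_pos(),current_contact_force())
grip(.02,60);print(current_width(),current_gripper_force(),current_contact_force(),current_tool_pos())
if abs(current_width()-.052)<.004:
    zg=current_tool_pos()[2]
    movel([.55,.024,.07],v=.1);print(current_width(),current_contact_force())
    Rb=down(-17)
    move_pose([.5758,.2345,.08],Rb)
    movel([.5758,.2345,zg+.054],v=.1);print(current_tool_pos())
    h=movel([.5758,.2345,zg+.038],v=.025,force_limit=4);print("hit",h,current_tool_pos()-[0,0,zg],current_contact_force(),current_width(),current_time_s())
E
```

```text
hit False [ 0.55053623  0.02393751 -0.02939686] [ 0.12410093 -0.30239087  0.48600027]
0.05074873684318059 63.844943046569824 [-0.96560763 -0.10527942  4.72571777] [ 0.55051184  0.02391834 -0.02912302]
0.050493061692282834 [ 0.0482598   0.96495141 -2.40770516]
[0.57633769 0.2342304  0.02532188]
hit True [0.57594563 0.23458909 0.04380104] [-0.67176433  0.26887671  4.28477315] 0.050609344506394524 32.8
```

```bash
python3 - <<'E'
from h import *
p=current_tool_pos()
grip(.064,40);movel(p+[0,0,.08],v=.08)
move_pose([.46,-.25,.25],down(0));print(current_time_s())
ims=[snapshot("top") for _ in range(6)];s=ims[0];im=np.mean([a["color"] for a in ims],0)
np.save("im.npy",im)
o=cv2.resize(im[125:235,135:225,::-1].astype(np.uint8),None,fx=4.5,fy=4.5,interpolation=cv2.INTER_CUBIC)
b=cv2.resize(snapshot("scene")["color"][110:200,170:290,::-1],None,fx=3.3,fy=3.3,interpolation=cv2.INTER_CUBIC)
q=np.zeros((495,800,3),np.uint8);q[:,:405]=o[:495];q[:297,404:800]=b;cv2.imwrite("pics/end.png",q)
# top face of plate: grey-white on yellow / table
d=im[...,0]-im[...,2];g=im.min(2)
m=np.zeros(g.shape,bool);m[130:225,145:205]=((d>20)&(im[...,0]>150))[130:225,145:205]
for b in blobs(s,m,.044,8):print("yellow",*b)
sub=np.clip(195-g[145:215,150:200],0,None)*(d[145:215,150:200]<60)
n,l,st,ce=cv2.connectedComponentsWithStats((sub>10).astype(np.uint8))
for i in range(1,n):
    if st[i,4]>4:
        r,c=np.where(l==i);w=sub[r,c];px=[(c*w).sum()/w.sum()+150,(r*w).sum()/w.sum()+145];print("dark",np.round(px,1),len(r),np.round(ray(s,px,.062)[0]*1000,1))
E
```

```text
36.1417
yellow [487.9 260.9  44.3  29.6  73. ] [160. 208.]
yellow [663.1 207.6  44.1  29.2  72.8] [184. 144.]
dark [181.6 181.9] 901 [556.4 205.2  62. ]
dark [178.7 153.5] 16 [631.6 216.9  62. ]
dark [174.4 164. ] 14 [603.3 226.5  62. ]
dark [166.3 185.6] 13 [545.7 244.   62. ]
dark [162.4 196.4] 16 [517.2 252.1  62. ]
```

View pics/end.png

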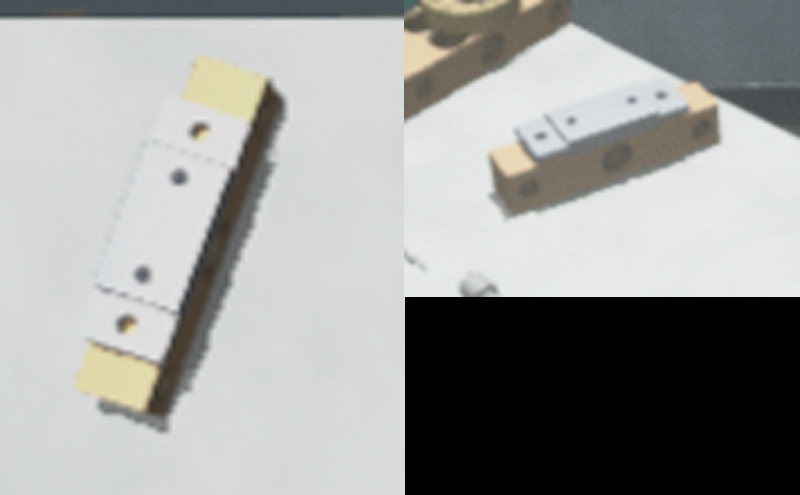

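The picture shows the plate flat on the block and in line with it. The exposed yellow ends are equal (29.6 and 29.2 mm, top end at (225,90), bottom end at (118,375)), the centre is within about 1 mm, and the block has not moved. I'll hand in.

```bash
python3 -c "
from plant import *
print(sign_off(),current_time_s())"
```

```text
the job is handed in; nothing more can be done
the job is handed in; nothing more can be done
```

The cover plate was taken from the crate, laid flat on the trolley and released, then picked up again and laid flat on the manifold block, in line and within about 1 mm of centre; the first grasp closed above the plate, and the job was handed in at about 36 s.

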